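Open the slip jar with the squeeze-tab cap

TASK

On the pottery bench, open the jar whose cap has two upright side tabs: squeeze both tabs inward and, keeping them squeezed, turn the cap anticlockwise (seen from above) until it is free of its neck, then lift it off. Lay the cap right side up on the round cork pad and let go.

Things in the scene. Friction and masses are not known exactly. Their poses are not given: they have to be found in the camera images.
- cap: Loose grey safety cap seated on the jar's neck: 50 mm across, 29 mm high, about 0.1 kg. Origin: centre of its underside; z up, the turning axis. A flat upright tab at its +y and at its -y side. Catches at its +x and -x sides lock it against turning until both tabs are pushed in 4 mm or more; they then bulge out 7 mm. It turns easily and does not rise by turning.
- tab (a point): Middle of the outer face of the +y tab, 32 mm from the cap's axis, 18.5 mm above its underside; the -y tab mirrors it. Tabs: 22 mm wide along the cap's x, 4 mm thick, standing 3 to 34 mm above the cap's underside (5 mm above its top); 64 mm over both outer faces, 52 mm pushed fully in (6 mm each, sprung, 3 to 6 N per tab).
- jar: White jar fixed in a steel holder. Origin: underside centre, on the bench, z up. 80 mm wide (holder 100), shoulder 85 mm high, neck 30 mm wide (40 over lugs), its top at 125 mm. At the start the cap's axes lie along the jar's, its underside at 101 mm, and lugs hold it down; turned 45 to 75 deg anticlockwise from above (aim at 60) it lifts off, clear after 30 mm. Clockwise is blocked.
- pad: Flat round cork pad fixed on the bench, 110 mm across, 6 mm thick. Origin: centre of its underside, on the bench. Bystanders: a second white jar with a plain round lid and no tabs, a clay mug, an egg-shaped pot, a brush; all lower than 115 mm, 30 mm or more from the pad's edge and 50 mm or more from the cap's.
Things that resemble listed ones, but are neither listed nor needed, are in the scene too. There is more than one size of the cap; the job needs the larger. What is shaped like the jar but green is not meant.

How it is judged:
On the way:
1. the cap, still down on its neck, has been turned more than 30 degrees (angle between the x axis of cap and the x axis of jar, either way round above 0.52 rad and horizontal distance between cap and jar below 0.008 m and z of cap in the frame of jar below 0.112 m and angle between cap's own z axis and vertical below 0.17 rad), for 0.1 s.
At the end, for the whole second after the job is handed in: The cap has been turned off and lies at rest, right side up (within 10 degrees), flat on the cork pad with its centre within 40 mm of the pad's centre (horizontal distance between cap and pad below 0.04 m and z of cap in the frame of pad between 0.001 and 0.011 m and angle between cap's own z axis and vertical below 0.17 rad and linear speed of cap below 0.02 m/s); the robot touches nothing.
It also fails if it takes over 45 s, if anything falls off the work surface, if the arm or the gripper's body presses on something with over 40 N, if the wrist force passes 120 N, or if a joint passes its speed limit or range.

ROBOT

A 7-joint arm with a two-finger parallel gripper is mounted at the origin on the work surface. World frame = base frame: x ahead of the robot, y to its left, z up, the work surface at z = 0. Lengths are in m, angles in rad, forces in N, time in s.
With the tool pointing down it reaches from about 0.35 to 0.9 m from the base axis. Payload 8.1 kg.
Tool frame: the origin (TCP) lies on the centre line of the jaws, within the pads' length; the fingertips stand 17 mm ahead of it and the grasp point (between the pads) lies 2 mm behind it; z points along the fingers, y is the direction in which the jaws open and shut (so a half turn about z gives the same grasp; the last joint's range is limited). The gripper opens to 92 mm and grips with 3 to 60 N. Pads are 19 mm wide; open, the fingers measure 130 mm over their backs; the gripper's body (75 mm by 190 mm) begins 47 mm behind the grasp point.
Start: joints at [1.128, 0.434, 0.025, 1.573, -0.012, 1.134, -0.075], TCP at [0.208, -0.589, 0.244] pointing down, gripper open.
Joint ranges: [-2.62, 2.62], [-0.44, 2.09], [-1.27, 1.32], [0.08, 2.57], [-1.32, 4.46], [0.12, 2], [-2.74, 2.74]. Speed limits (rad/s): [2.22, 2.22, 3.01, 3.01, 3.14, 3.14, 3.14].

INTERFACE

Orientations are given as a rotation vector (axis times angle).
In Python, from cell import arm, imaging, job gives the robot as it stands.
- The arm moves only by the tool jog_arm, never from a script. Its argument "moves" is a list of rows, each an object with "fingers": the closure, from -1 (fully open) to 1 (shut); "xyz": the shift along the tool's x, y, z in cm, a list of three; "angular": the turn, a rotation vector about the tool's x, y, z in rad, a list of three. In form: [{"fingers": fingers, "xyz": [dx, dy, dz], "angular": [ax, ay, az]}, ...]. A call has 1 to 12 rows; each row is the pose to reach, as a shift and turn from the pose commanded when the call began, along the tool's axes at that moment; what a row does not reach only later rows make up. A row lasts 1/8 s, in which the tool goes at most 62.5 mm and 10.7 degrees, less where a joint would pass 70% of its speed; a pose out of reach is approached as far as the arm can. A call with a gripper value outside its range is refused whole. The fingers move at their own pace and stop on an object; "grip_force" is the grip in N (left out, the last holds). Time passes only in rows, so rows that repeat a pose let the fingers close. It gives the time, the measured TCP pose, the force and the opening at its end, in the units of the state.
- arm.observe(): the state, without advancing time (a new reading comes with each control period).
- imaging.get_image(name): name is "scene" or "top" or "wrist"; returns the picture (480x640x3 uint8, red, green, blue); there is no depth.
- imaging.camera_params(name): a dict with "fx", "fy", "cx", "cy" (pixels), "rvec" (rotation vector, rad) and "tvec" (3), from world to camera coordinates, as OpenCV has them; the wrist camera has in their place "hand_eye" (4x4, takes a point from camera to tool coordinates, whose origin is the TCP and whose axes are the flange's). Camera axes: x right, y down, z forward; pixel columns grow to the right and rows downward; lengths in m; the calibration is good to about 2 mm. A picture is of the moment at which its call begins: read the wrist's pose just before it. camera_params takes no time and is no camera call.
- job.sign_off(): hands the job in, once; it reports no verdict.
The state is a dict: "clock": time; "joints": joint angles; "dq": joint speeds; "joint_efforts": joint torques, N m; "position": TCP position; "ee_rot": TCP orientation; "force": force on the tool from outside, world axes, zero at the start; "ft_torque": the same for the moment, N m; "width": opening from 0.0 (shut) to 1.0 (fully open).
Only numpy, scipy, OpenCV 4.12 (cv2) and the standard library are available. Lean on these libraries where they do the work, as an engineer would, in place of code of your own. Each camera call takes 0.05 s, during which the arm holds its last target. There are 200 camera calls.

## Working session

There is one attempt and no reset: what is moved stays moved. The work goes in short steps, Python scripts to look and compute and a tool call to move; the robot and the scene stay as the last step left them, time stands still between calls to the robot, and variables do not carry over. Pictures are saved under pics/ and viewed, about 8 in all and at most 12, crops included, and the job is handed in when it is done.

Besides the shell and the picture viewer there is one more tool, called after "Emit:" as name(argument=value, ...) on one line, values as JSON. jog_arm: Moves the arm, as the interface text tells. Its arguments: {"type":"object","properties":{"moves":{"type":"array"},"grip_force":{"type":"number"}},"required":["moves"]}

```bash
mkdir -p pics
python3 - <<'E'
from cell import arm,imaging
import cv2
s=arm.observe();print({k:s[k] for k in('clock','position','ee_rot','width','force')})
for n in('top','scene'):
    cv2.imwrite(f'pics/{n}0.png',imaging.get_image(n)[:,:,::-1]);print(n,imaging.camera_params(n))
print(imaging.camera_params('wrist'))
E
```

```text
{'clock': 0.0, 'position': array([ 0.20810401, -0.58882733,  0.24293573]), 'ee_rot': array([-3.09485884e+00, -5.30819662e-01,  6.29437877e-04]), 'width': 0.9991452642645894, 'force': array([0.73448108, 0.94448448, 0.04179409])}
top {'fx': 559.7858791450824, 'fy': 559.7858791450824, 'cx': 319.5068586664402, 'cy': 244.71821436490853, 'rvec': array([ 2.05379174, -2.15585419,  0.23725489]), 'tvec': array([-0.01603316,  0.5145744 ,  1.05186269])}
scene {'fx': 605.9619586579182, 'fy': 605.9619586579182, 'cx': 322.03118802050784, 'cy': 238.01876689086546, 'rvec': array([ 2.30272634,  0.94685385, -0.3484436 ]), 'tvec': array([-0.34316648, -0.23442539,  1.42843986])}
{'fx': 346.73669927820697, 'fy': 346.73669927820697, 'cx': 320.4943724650706, 'cy': 240.67024090654033, 'hand_eye': array([[-2.40416471e-03, -9.69674941e-01, -2.44386434e-01,
         6.66722446e-02],
       [ 9.99997001e-01, -2.44550990e-03, -1.34245750e-04,
        -1.17922893e-03],
       [-4.67474703e-04, -2.44386024e-01,  9.69677912e-01,
        -1.41327922e-01],
       [ 0.00000000e+00,  0.00000000e+00,  0.00000000e+00,
         1.00000000e+00]])}
```

View pics/top0.png

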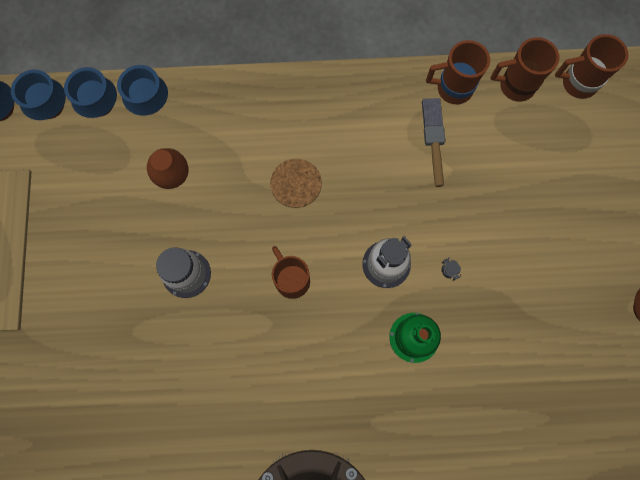

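View pics/scene0.png

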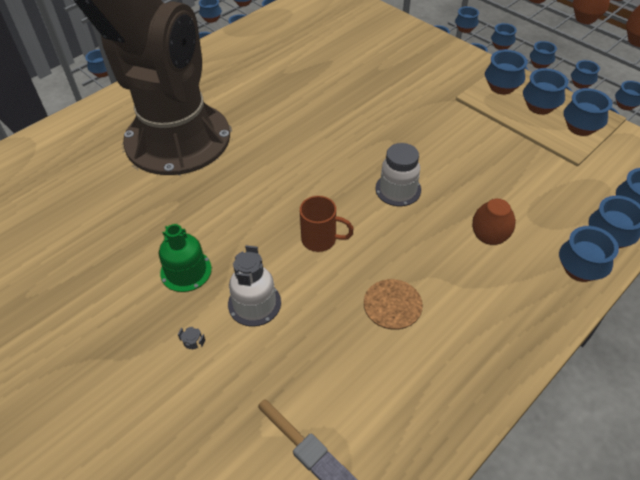

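Top view: the tabbed cap is on the white jar at (393,252), with tabs at about (405,242) and (384,261). The other candidates are the small loose tabbed cap (451,269), the plain-lid jar (175,265) and the green jar (415,336). Only the first is a large tabbed cap on a white jar. The pad is at (296,183). Next I'll enlarge it and measure.

```bash
cat > h.py <<'E'
import numpy as np,cv2
from cell import arm,imaging
from scipy.spatial.transform import Rotation as R
def cam(n,s=None):
    p=imaging.camera_params(n)
    if n=='wrist':
        H=np.array(p['hand_eye']);Rt=R.from_rotvec(s['ee_rot']).as_matrix()
        Rw=Rt@H[:3,:3];c=Rt@H[:3,3]+s['position']
    else:
        Rw=R.from_rotvec(p['rvec']).as_matrix().T;c=-Rw@p['tvec']
    return p,Rw,c
def ray(C,uv):
    p,Rw,c=C;d=Rw@np.array([(uv[0]-p['cx'])/p['fx'],(uv[1]-p['cy'])/p['fy'],1]);return c,d
def onz(C,uv,z):
    c,d=ray(C,uv);return c+d*(z-c[2])/d[2]
def proj(C,X):
    p,Rw,c=C;q=Rw.T@(np.array(X)-c);return np.array([p['fx']*q[0]/q[2]+p['cx'],p['fy']*q[1]/q[2]+p['cy']])
def tri(C1,u1,C2,u2):
    a,d=ray(C1,u1);b,e=ray(C2,u2);t=np.linalg.lstsq(np.c_[d,-e],b-a,rcond=None)[0]
    P,Q=a+d*t[0],b+e*t[1];return (P+Q)/2,np.linalg.norm(P-Q)
E
python3 - <<'E'
from h import *
T=cam('top')
im=cv2.imread('pics/top0.png');s=cv2.imread('pics/scene0.png')
a=cv2.resize(im[220:300,350:470],(780,520),interpolation=cv2.INTER_CUBIC);cv2.imwrite('pics/crop1.png',a)
hsv=cv2.cvtColor(im,cv2.COLOR_BGR2HSV)
for n,C,z in(('top',T,.006),):
    print('pad guess',onz(T,(296,183),.006), onz(T,(321,183),.006))
print('cap axis',onz(T,(393.5,252),.130),'tabs',onz(T,(406,242),.135),onz(T,(383,261),.135))
print(tri(T,(393,252),cam('scene'),(249,261)))
print(tri(T,(296,183),cam('scene'),(393,303)))
E
```

```text
pad guess [0.66166582 0.00210675 0.006     ] [ 0.65905555 -0.05103578  0.006     ]
cap axis [ 0.47642718 -0.17582244  0.13      ] tabs [ 0.49304156 -0.19952884  0.135     ] [ 0.45957852 -0.15466498  0.135     ]
(array([ 0.47823437, -0.17302488,  0.1282575 ]), np.float64(0.005094396189326364))
(array([0.66391767, 0.00390806, 0.0036155 ]), np.float64(0.004363950823340708))
```

View pics/crop1.png

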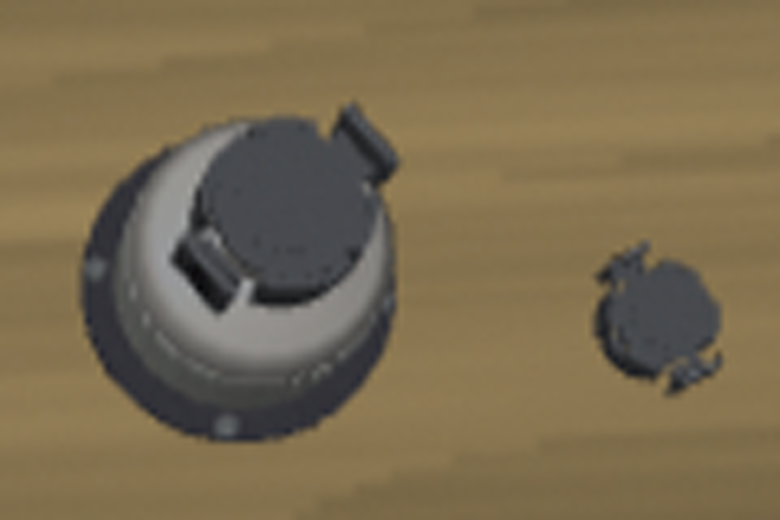

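The crop confirms it: the large cap on the white jar has two plain upright tabs, at about (407,241) and (385,259). The small one at (451,269) lies loose on the bench. The tab axis lies at about -55° in the world. I'll move over the cap with the jaws roughly aligned and look with the wrist camera.

Emit:
jog_arm(moves=[{"fingers": -1, "xyz": [10, -8, -1.7], "angular": [0, 0, -0.1]}, {"fingers": -1, "xyz": [20, -15, -1.7], "angular": [0, 0, -0.2]}, {"fingers": -1, "xyz": [39.2, -30.2, -1.7], "angular": [0, 0, -0.27]}, {"fingers": -1, "xyz": [39.2, -30.2, -1.7], "angular": [0, 0, -0.27]}, {"fingers": -1, "xyz": [39.2, -30.2, -1.7], "angular": [0, 0, -0.27]}, {"fingers": -1, "xyz": [39.2, -30.2, -1.7], "angular": [0, 0, -0.27]}, {"fingers": -1, "xyz": [39.2, -30.2, -1.7], "angular": [0, 0, -0.27]}, {"fingers": -1, "xyz": [39.2, -30.2, -1.7], "angular": [0, 0, -0.27]}, {"fingers": -1, "xyz": [39.2, -30.2, -1.7], "angular": [0, 0, -0.27]}, {"fingers": -1, "xyz": [39.2, -30.2, -1.7], "angular": [0, 0, -0.27]}, {"fingers": -1, "xyz": [39.2, -30.2, -1.7], "angular": [0, 0, -0.27]}, {"fingers": -1, "xyz": [39.2, -30.2, -1.7], "angular": [0, 0, -0.27]}])

```text
clock: 1.6
position: [0.4766, -0.1751, 0.2607]
ee_rot: [2.998, 0.94, -0.001]
force: [0.5, 0.4, -0.5]
width: 0.999
```

Run:
```python
from h import *
s=arm.observe();im=imaging.get_image('wrist')[:,:,::-1]
print(s['clock'],s['position'],s['ee_rot'],s['joints'],s['force'],s['width'])
np.save('w1.npy',np.r_[s['position'],s['ee_rot']])
cv2.imwrite('pics/w1.png',im)
```

```text
1.6 [ 0.47664292 -0.17513404  0.26066371] [ 2.99762517e+00  9.39518423e-01 -5.97849563e-04] [ 0.47010795  0.24917576 -0.27458229  1.81122964  0.0758146   1.0915824
 -0.79477082] [ 0.50098349  0.43540525 -0.47011574] 0.9991058442812637
```

View pics/w1.png

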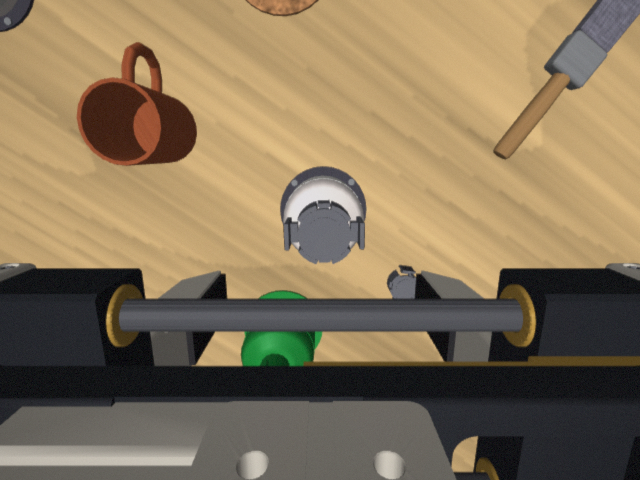

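The cap is centred near (325,233) and its tabs are at x≈287 and 362, already level with the jaw axis. Next I'll measure it accurately.

Run:
```python
from h import *
w=np.load('w1.npy');s=dict(position=w[:3],ee_rot=w[3:]);C=cam('wrist',s)
im=cv2.imread('pics/w1.png')
cv2.imwrite('pics/crop2.png',cv2.resize(im[180:280,265:385],(720,600),interpolation=cv2.INTER_CUBIC))
Rt=R.from_rotvec(w[3:]).as_matrix()
for uv,z in(((288,220),.135),((361,220),.135),((288,234),.135),((361,234),.135),((325,234),.130),((325,206),.13),((325,262),.13)):
    P=onz(C,uv,z);print(uv,P,'tool cm',100*Rt.T@(P-w[:3]))
```

```text
(288, 220) [ 0.47507596 -0.14432053  0.135     ] tool cm [ 1.63534132 -2.62032819 12.56552811]
(361, 220) [ 0.50755349 -0.19130003  0.135     ] tool cm [ 1.62063282  3.09092483 12.56588382]
(288, 234) [ 0.46568334 -0.15050238  0.135     ] tool cm [ 0.51126276 -2.64883777 12.5659963 ]
(361, 234) [ 0.49848882 -0.19796006  0.135     ] tool cm [ 0.49618892  3.12039808 12.56635571]
(325, 234) [ 0.48139436 -0.17527315  0.13      ] tool cm [ 0.38766619  0.28182187 13.06622739]
(325, 206) [ 0.50000577 -0.16231442  0.13      ] tool cm [ 2.65551366  0.28005998 13.06527918]
(325, 262) [ 0.46201147 -0.18876904  0.13      ] tool cm [-1.97418622  0.28365679 13.06721491]
```

View pics/crop2.png

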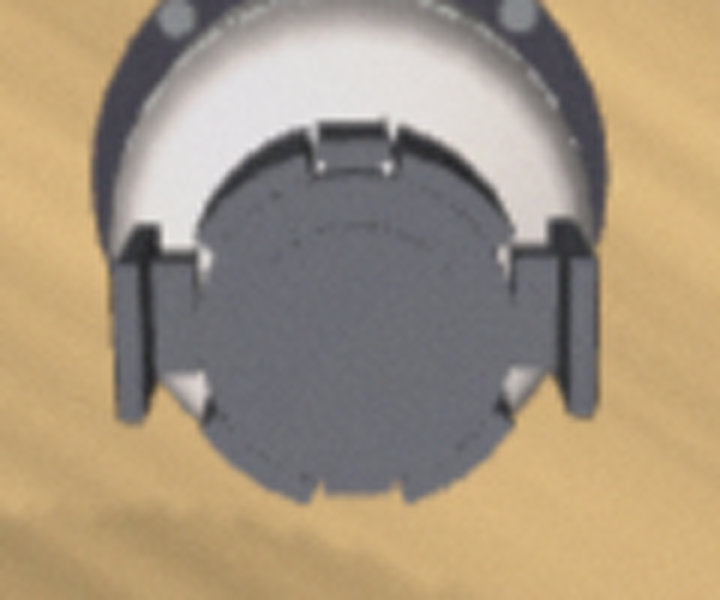

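The tab tops span x=284–365 and y=222–250, so the centre is (324,236), level with the jaws. That puts the offset at about +0.3 cm x and +0.2 cm y. I'll descend and squeeze.

Emit:
jog_arm(moves=[{"fingers": -1, "xyz": [0.3, 0.23, 4], "angular": [0, 0, 0]}, {"fingers": -1, "xyz": [0.3, 0.23, 8], "angular": [0, 0, 0]}, {"fingers": -1, "xyz": [0.3, 0.23, 11], "angular": [0, 0, 0]}, {"fingers": -1, "xyz": [0.3, 0.23, 13], "angular": [0, 0, 0]}, {"fingers": -1, "xyz": [0.3, 0.23, 14.3], "angular": [0, 0, 0]}, {"fingers": -1, "xyz": [0.3, 0.23, 14.3], "angular": [0, 0, 0]}], grip_force=20)

```text
clock: 2.4
position: [0.4806, -0.1743, 0.1172]
ee_rot: [-2.996, -0.942, 0.002]
force: [-0.4, 0.2, 0.3]
width: 1.004
```

Emit:
jog_arm(moves=[{"fingers": 1, "xyz": [0, 0, 0], "angular": [0, 0, 0]}, {"fingers": 1, "xyz": [0, 0, 0], "angular": [0, 0, 0]}, {"fingers": 1, "xyz": [0, 0, 0], "angular": [0, 0, 0]}, {"fingers": 1, "xyz": [0, 0, 0], "angular": [0, 0, 0]}, {"fingers": 1, "xyz": [0, 0, 0], "angular": [0, 0, 0]}, {"fingers": 1, "xyz": [0, 0, 0], "angular": [0, 0, 0]}, {"fingers": 1, "xyz": [0, 0, 0], "angular": [0, 0, 0]}, {"fingers": 1, "xyz": [0, 0, 0], "angular": [0, 0, 0]}])

```text
clock: 3.4
position: [0.4814, -0.1742, 0.1183]
ee_rot: [2.996, 0.943, 0.001]
force: [-1.5, 0.1, 5.8]
width: 0.56
```

Run:
```python
from h import *
s=arm.observe();im=imaging.get_image('wrist')[:,:,::-1]
print(s['clock'],s['position'],s['ee_rot'],s['joints'],s['force'],s['ft_torque'],s['width']*92)
cv2.imwrite('pics/w2.png',im)
```

```text
3.4 [ 0.48137195 -0.17420001  0.11825874] [2.99613706e+00 9.42802811e-01 1.00068607e-03] [ 0.43850767  0.41797194 -0.25580069  1.97563615  0.14920824  0.76483771
 -0.8651248 ] [-1.47926524  0.1204575   5.81327136] [-0.05921627  0.22006856  0.0456668 ] 51.499434942857796
```

View pics/w2.png

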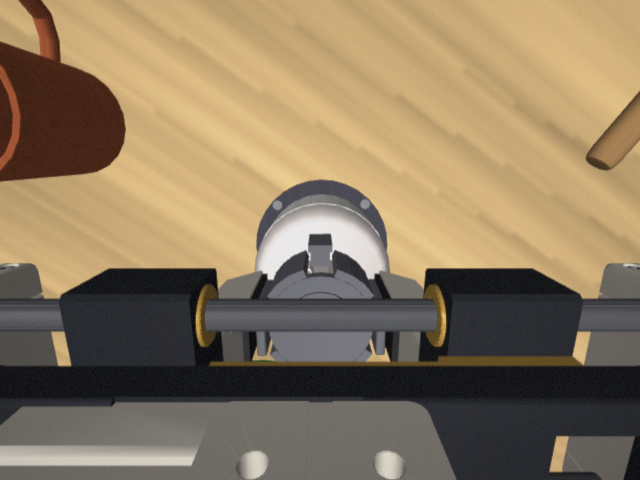

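The width is 51.5–52 mm, so both tabs are fully in, and the catch is visibly bulged at (320,250). Next I turn it 60° anticlockwise.

Emit:
jog_arm(moves=[{"fingers": 1, "xyz": [0, 0, 0], "angular": [0, 0, -0.12]}, {"fingers": 1, "xyz": [0, 0, 0], "angular": [0, 0, -0.25]}, {"fingers": 1, "xyz": [0, 0, 0], "angular": [0, 0, -0.4]}, {"fingers": 1, "xyz": [0, 0, 0], "angular": [0, 0, -0.55]}, {"fingers": 1, "xyz": [0, 0, 0], "angular": [0, 0, -0.7]}, {"fingers": 1, "xyz": [0, 0, 0], "angular": [0, 0, -0.85]}, {"fingers": 1, "xyz": [0, 0, 0], "angular": [0, 0, -0.97]}, {"fingers": 1, "xyz": [0, 0, 0], "angular": [0, 0, -1.05]}, {"fingers": 1, "xyz": [0, 0, 0], "angular": [0, 0, -1.05]}, {"fingers": 1, "xyz": [0, 0, 0], "angular": [0, 0, -1.05]}])

```text
clock: 4.7
position: [0.4809, -0.1738, 0.1182]
ee_rot: [-2.12, -2.318, 0.0]
force: [-3.3, 0.9, 8.8]
width: 0.562
```

Run:
```python
from h import *
s=arm.observe();im=imaging.get_image('wrist')[:,:,::-1]
print(s['clock'],s['position'],s['ee_rot'],s['joints'],s['force'],s['ft_torque'],s['width']*92)
cv2.imwrite('pics/w3.png',im)
```

```text
4.7 [ 0.48090651 -0.17380921  0.11823925] [-2.12009607e+00 -2.31829051e+00  2.54038373e-04] [ 0.63573752  0.45722904 -0.52057682  1.95989512  0.31033808  0.8028853
  0.03063842] [-3.29192113  0.89134864  8.79944851] [0.2424153  0.58822649 0.02022569] 51.69330099042166
```

View pics/w3.png

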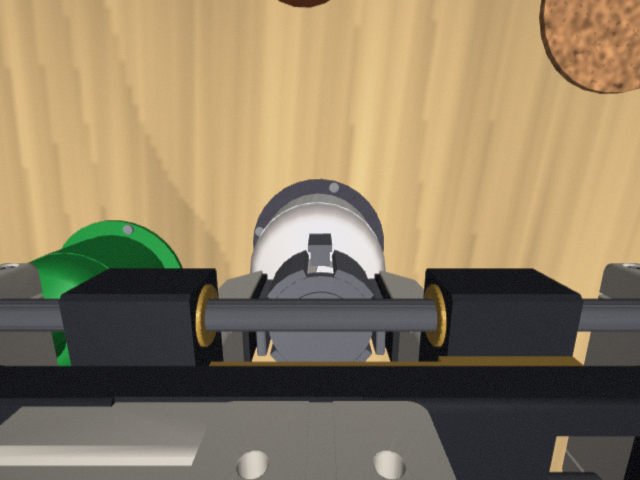

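The catch stayed put in the hand's view at (320,250) while the holder screws moved, so the cap turned with the gripper. Now I lift gently.

Emit:
jog_arm(moves=[{"fingers": 1, "xyz": [0, 0, -0.5], "angular": [0, 0, 0]}, {"fingers": 1, "xyz": [0, 0, -1.2], "angular": [0, 0, 0]}, {"fingers": 1, "xyz": [0, 0, -2.2], "angular": [0, 0, 0]}, {"fingers": 1, "xyz": [0, 0, -3.5], "angular": [0, 0, 0]}, {"fingers": 1, "xyz": [0, 0, -5.5], "angular": [0, 0, 0]}, {"fingers": 1, "xyz": [0, 0, -8], "angular": [0, 0, 0]}, {"fingers": 1, "xyz": [0, 0, -8], "angular": [0, 0, 0]}])

```text
clock: 5.62
position: [0.4825, -0.1743, 0.2001]
ee_rot: [2.118, 2.315, 0.003]
force: [-0.3, -0.0, -1.7]
width: 0.561
```

Run:
```python
from h import *
s=arm.observe();im=imaging.get_image('wrist')[:,:,::-1]
print(s['clock'],s['position'],s['ee_rot'],s['force'],s['ft_torque'],s['width']*92)
cv2.imwrite('pics/w4.png',im)
Rt=R.from_rotvec(s['ee_rot']).as_matrix()
# pad: ellipse fit of cork in top and scene views
t=cv2.imread('pics/top0.png');hsv=cv2.cvtColor(t,cv2.COLOR_BGR2HSV)
for n,c0 in(('top',(296,183)),('scene',(393,303))):
    m=cv2.imread(f'pics/{n}0.png');hs=cv2.cvtColor(m,cv2.COLOR_BGR2HSV).astype(int)
    k=((hs[...,0]<15)&(hs[...,1]>90)).astype(np.uint8)*255
    k=cv2.morphologyEx(cv2.morphologyEx(k,cv2.MORPH_CLOSE,np.ones((5,5))),cv2.MORPH_OPEN,np.ones((5,5)))
    for q in cv2.findContours(k,0,2)[0]:
        if cv2.pointPolygonTest(q,c0,False)>0:
            e=cv2.fitEllipse(q);P=onz(cam(n),e[0],.005);print(n,e,P,'tool cm',100*Rt.T@(P-s['position']))
```

```text
5.625 [ 0.48247145 -0.17434443  0.20011359] [2.11795746 2.31475466 0.00265772] [-0.26343894 -0.0236053  -1.6719554 ] [-0.00724791 -0.08750231 -0.00744406] 51.61443113085934
top ((296.43023681640625, 183.8924560546875), (40.70755386352539, 46.80963897705078), 58.749717712402344) [0.65997069 0.00129951 0.005     ] tool cm [15.95911458 19.15809247 19.5585021 ]
scene ((392.625, 303.8568420410156), (47.08441162109375, 56.426231384277344), 101.95000457763672) [0.66624287 0.00320159 0.005     ] tool cm [16.09299311 19.79969391 19.56082904]
```

View pics/w4.png

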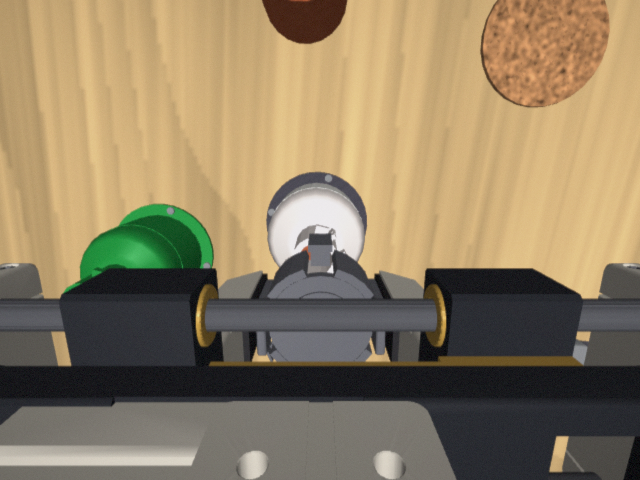

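The cap is off and held; the jar's neck shows bare at (310,250). The pad is at about (0.663, 0.002). I'll carry the cap over and lower it in two stages.

Emit:
jog_arm(moves=[{"fingers": 1, "xyz": [4, 4.9, 0], "angular": [0, 0, 0]}, {"fingers": 1, "xyz": [8, 9.7, 0], "angular": [0, 0, 0]}, {"fingers": 1, "xyz": [12, 14.5, 0], "angular": [0, 0, 0]}, {"fingers": 1, "xyz": [16, 18.5, 0], "angular": [0, 0, 0]}, {"fingers": 1, "xyz": [17.4, 18.3, 4], "angular": [0, 0, 0]}, {"fingers": 1, "xyz": [17.4, 18.3, 8], "angular": [0, 0, 0]}, {"fingers": 1, "xyz": [17.4, 18.3, 12], "angular": [0, 0, 0]}, {"fingers": 1, "xyz": [17.4, 18.3, 14.5], "angular": [0, 0, 0]}, {"fingers": 1, "xyz": [17.4, 18.3, 15.5], "angular": [0, 0, 0]}, {"fingers": 1, "xyz": [17.4, 18.3, 15.5], "angular": [0, 0, 0]}])

```text
clock: 6.92
position: [0.6475, 0.0155, 0.0421]
ee_rot: [-2.12, -2.317, 0.001]
force: [0.2, 0.2, -0.6]
width: 0.562
```

Run:
```python
from h import *
s=arm.observe();im=imaging.get_image('scene')[:,:,::-1]
print(s['clock'],s['position'],s['ee_rot'],s['force'],s['ft_torque'],s['width']*92)
cv2.imwrite('pics/s2.png',cv2.resize(im[180:380,260:520],(780,600)))
Rt=R.from_rotvec(s['ee_rot']).as_matrix();print(Rt[:,2],100*Rt.T@(np.array([.663,.002,.025])-s['position']))
```

```text
6.925 [0.6474647  0.01549995 0.04214337] [-2.11971569e+00 -2.31744707e+00  1.37957173e-03] [ 0.19362908  0.19403675 -0.58525051] [ 0.03344318 -0.16734356  0.01807719] 51.70798336239123
[-1.27969631e-03 -2.00867447e-05 -9.99999181e-01] [-1.48298897  1.42947952  1.71237425]
```

View pics/s2.png

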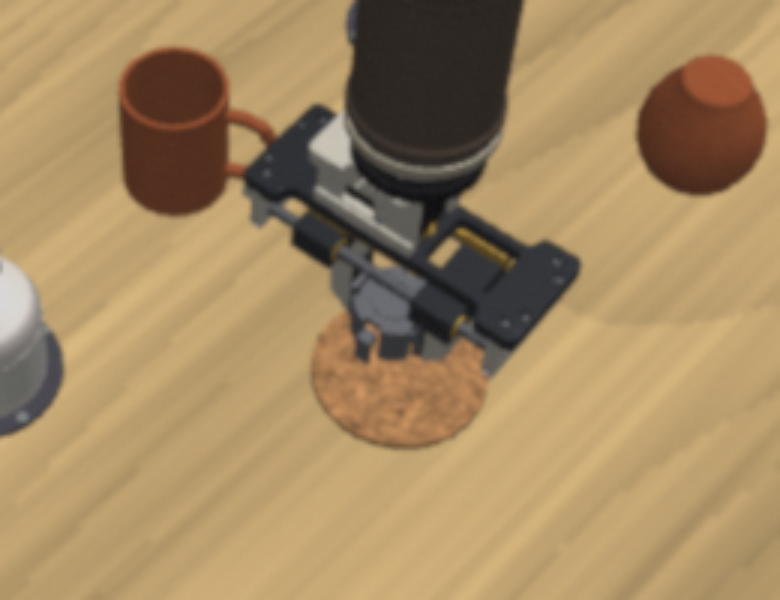

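The cap hangs level over the pad but about 2 cm off centre, because my last rows had wrong offsets. The gripper body is also close to the mug handle. I'll recentre, which moves it away from the mug, and then go lower.

Emit:
jog_arm(moves=[{"fingers": 1, "xyz": [-0.8, 0.8, 0], "angular": [0, 0, 0]}, {"fingers": 1, "xyz": [-1.5, 1.5, 0], "angular": [0, 0, 0]}, {"fingers": 1, "xyz": [-1.5, 1.5, 0.6], "angular": [0, 0, 0]}, {"fingers": 1, "xyz": [-1.5, 1.5, 1.1], "angular": [0, 0, 0]}, {"fingers": 1, "xyz": [-1.5, 1.5, 1.4], "angular": [0, 0, 0]}, {"fingers": 1, "xyz": [-1.5, 1.5, 1.4], "angular": [0, 0, 0]}, {"fingers": 1, "xyz": [-1.5, 1.5, 1.4], "angular": [0, 0, 0]}])

```text
clock: 7.85
position: [0.6641, 0.0021, 0.0288]
ee_rot: [2.12, 2.318, 0.0]
force: [0.9, 0.1, -0.6]
width: 0.561
```

Emit:
jog_arm(moves=[{"fingers": 1, "xyz": [0, 0, 0.15], "angular": [0, 0, 0]}, {"fingers": 1, "xyz": [0, 0, 0.3], "angular": [0, 0, 0]}, {"fingers": 1, "xyz": [0, 0, 0.3], "angular": [0, 0, 0]}])

```text
clock: 8.22
position: [0.664, 0.0018, 0.0256]
ee_rot: [-2.121, -2.318, 0.0]
force: [-0.2, -0.2, -1.6]
width: 0.56
```

Emit:
jog_arm(moves=[{"fingers": 1, "xyz": [0, 0, 0.1], "angular": [0, 0, 0]}, {"fingers": 1, "xyz": [0, 0, 0.15], "angular": [0, 0, 0]}, {"fingers": 1, "xyz": [0, 0, 0.15], "angular": [0, 0, 0]}])

```text
clock: 8.6
position: [0.6641, 0.0018, 0.0241]
ee_rot: [-2.121, -2.318, 0.0]
force: [-0.4, -0.6, -0.5]
width: 0.563
```

It's about 1 mm above the pad. I'll release and rise straight up.

Emit:
jog_arm(moves=[{"fingers": 0, "xyz": [0, 0, 0], "angular": [0, 0, 0]}, {"fingers": -0.3, "xyz": [0, 0, 0], "angular": [0, 0, 0]}, {"fingers": -1, "xyz": [0, 0, 0], "angular": [0, 0, 0]}, {"fingers": -1, "xyz": [0, 0, 0], "angular": [0, 0, 0]}, {"fingers": -1, "xyz": [0, 0, 0], "angular": [0, 0, 0]}, {"fingers": -1, "xyz": [0, 0, 0], "angular": [0, 0, 0]}, {"fingers": -1, "xyz": [0, 0, -1], "angular": [0, 0, 0]}, {"fingers": -1, "xyz": [0, 0, -3], "angular": [0, 0, 0]}, {"fingers": -1, "xyz": [0, 0, -7], "angular": [0, 0, 0]}, {"fingers": -1, "xyz": [0, 0, -12], "angular": [0, 0, 0]}, {"fingers": -1, "xyz": [0, 0, -15], "angular": [0, 0, 0]}, {"fingers": -1, "xyz": [0, 0, -15], "angular": [0, 0, 0]}])

```text
clock: 10.1
position: [0.666, 0.0025, 0.179]
ee_rot: [2.117, 2.315, 0.008]
force: [-0.7, 0.1, 0.5]
width: 0.997
```

Run:
```python
from h import *
s=arm.observe();w=imaging.get_image('wrist')[:,:,::-1];im=imaging.get_image('scene')[:,:,::-1]
print(s['clock'],s['position'],s['force'],s['width']*92)
a=cv2.resize(im[200:380,280:500],(400,330));b=cv2.resize(w,(400,300))
cv2.imwrite('pics/end.png',np.vstack([a[:300],b]) if 0 else np.hstack([a[:300],b]))
C=cam('wrist',s);print('pad proj',proj(C,(.663,.002,.006))*[.625,.625],'cap top at pad',proj(C,(.664,.002,.035))*.625)
```

```text
10.1 [0.66597117 0.00245313 0.17901517] [-0.69010533  0.07531275  0.46420616] 91.76633424757777
pad proj [196.85701504 142.27310881] cap top at pad [197.44033389 146.8265619 ]
```

View pics/end.png

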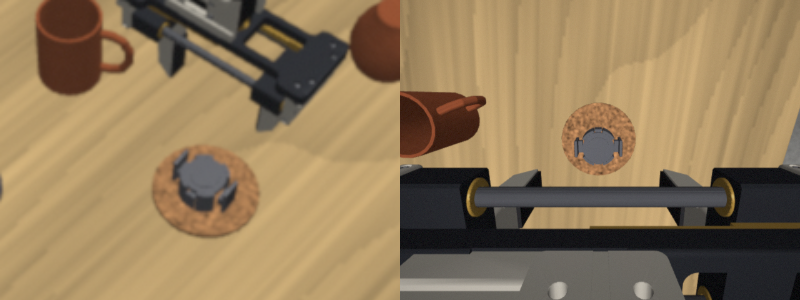

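The cap lies upright and flat on the pad, at about (599,147) against the pad's centre at about (598,140). The gripper is clear above it.

```bash
python3 -c "
from cell import job;print(job.sign_off())"
```

```text
the job is handed in; nothing more can be done
None
```

The job is handed in at about 10 s on the clock. I squeezed the tabbed cap's two tabs fully in (opening about 51.5 mm) and turned it about 60° anticlockwise on its neck. I then lifted it off, set it on the cork pad and let go.

- **Final views:** the wrist and scene pictures show the cap upright and flat, only a few millimetres from the pad's centre. The gripper is open and clear, about 15 cm above the release height.
- **Forces:** the readings I took stayed under 10 N.
- **Errors and disagreements:** my carry move aimed about 2 cm off the pad's centre; the check before lowering caught it and I corrected it. The two camera estimates of the pad's position differed by about 6 mm, well inside the 40 mm tolerance.

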